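Open the gauge-part dial box at the green compartment

TASK

Turn the white cover of the round dial box by its black bar until the cover's window lines up with the compartment that has the green dot on the rim, then let go and leave it there. Do not knock over or shift the pale concrete core standing beside the box.

Things in the scene. Friction and masses are not known exactly. Their poses are not given: they have to be found in the camera images.
- dial_grip (a point): Centre of the black bar on the white cover: bar 62 mm long, 14 thick, 44 tall (22 mm above and below this point). It lies on the cover's upright turning axis, so it stays put as the cover turns; its x axis runs along the bar to the window, z up. The cover's top is 52 mm above the table. The cover turns either way with about 0.1 N m, needs at most 80 degrees and stays where it is left.
- window (a point): Point on the window's centre line, 101 mm from the axis, just beyond the cover's rim; it turns with the cover and lies over a dot when the window is lined up. Window: fan-shaped opening 32 degrees wide, 36 to 78 mm from the axis, black mark outside its middle. Cover: white disc, 173 mm wide, on a grey drum 230 mm wide, 45 mm high, fixed to the table.
- dot_green: Green round dot, 23 mm wide, 3 mm thick, on the drum's grey rim, 101 mm from the axis, on the centre line of the wanted compartment. Origin: centre of its underside. Red, yellow and blue dots mark the other three compartments, 36 degrees or more away; which dot is where differs each time.
- core: Bystander: pale concrete core standing upright, 50 mm in diameter, 100 mm tall, about 0.45 kg, loose on the table 190 to 230 mm from the cover's axis. Origin: centre of its underside, z up.

How it is judged:
By the outcome, as a careful person would: the job done as asked, in the order asked, and still so for the second after the job is handed in, with the robot touching nothing.
It also fails if it takes over 30 s, if anything falls off the work surface, if the arm or the gripper's body presses on something with over 40 N, if the wrist force passes 120 N, or if a joint passes its speed limit or range.

ROBOT

A 7-joint arm with a two-finger parallel gripper is mounted at the origin on the work surface. World frame = base frame: x ahead of the robot, y to its left, z up, the work surface at z = 0. Lengths are in m, angles in rad, forces in N, time in s.
With the tool pointing down it reaches from about 0.4 to 0.85 m from the base axis. Payload 10.4 kg.
Tool frame: the origin (TCP) lies between the finger pads; the fingertips stand manip.nose_length ahead of it and the grasp point (between the pads) lies 8 mm behind it (manip.nose_length is the distance from the TCP to the fingertips, in m); x points along the fingers, z is the direction in which the jaws open and shut, and the axes are right-handed (so a half turn about x gives the same grasp; the last joint's range is limited). The gripper opens to 85 mm and grips with 20 to 120 N. Pads are 22 mm wide; open, the fingers measure 114 mm over their backs; the gripper's body (76 mm by 85 mm) begins 54 mm behind the grasp point. The pads swing forward as they close: fully open they stand 13 mm farther back than shut.
Start: joints at [-1.336, 0.332, -0.065, 1.46, 0.022, 1.35, -0.088], TCP at [0.159, 0.604, 0.217] pointing down, gripper open.
Joint ranges: [-2.6, 2.6], [-0.5, 2.12], [-1.47, 1.34], [0.16, 2.42], [-1.27, 4.41], [0.06, 2.06], [-2.6, 2.6]. Speed limits (rad/s): [2.22, 2.22, 2.79, 2.79, 3.14, 3.14, 3.14].

INTERFACE

Orientations are given as a unit quaternion [x, y, z, w].
In Python, from cell import manip gives the robot as it stands. The module is installed in compiled form; this text tells all that it offers.
- The arm moves only by the tool arm_command, never from a script. Its arguments are lists of equal length, an entry for each row: "travel": the shift along the tool's x, y, z in m, a list of three; "angular": the turn, a rotation vector about the tool's x, y, z in rad, a list of three. A call has 1 to 5 rows; each row is the pose to reach, as a shift and turn from the pose commanded when the call began, along the tool's axes at that moment; what a row does not reach only later rows make up. A row lasts 1/12 s, in which the tool goes at most 41.7 mm and 7.16 degrees, less where a joint would pass 70% of its speed; a pose out of reach is approached as far as the arm can. A call with a gripper value outside its range is refused whole. "grip" is the finger opening in m, from 0 to 0.0854, set as the call begins (left out, the last holds). The fingers move at their own pace and stop on an object; "grip_force" is the grip in N (left out, the last holds). Time passes only in rows, so rows that repeat a pose let the fingers close. It gives the time, the measured TCP pose, the force and the opening at its end, in the units of the state.
- manip.get_state(): the state, without advancing time (a new reading comes with each control period).
- manip.camera(name): name is "side" or "top" or "wrist"; returns the picture (480x640x3 uint8, red, green, blue); there is no depth.
- manip.get_calibration(name): a dict with "K" (3x3 intrinsics, pixels), "cam_to_world" (4x4, takes a point from camera to world coordinates); the wrist camera has in their place "hand_eye" (4x4, takes a point from camera to tool coordinates, whose origin is the TCP and whose axes are the tool frame's). Camera axes: x right, y up, looking along -z (the intrinsics and any distortion apply to the point x, -y, -z); pixel columns grow to the right and rows downward; lengths in m; the calibration is good to about 2 mm. A picture is of the moment at which its call begins: read the wrist's pose just before it. get_calibration takes no time and is no camera call.
- manip.close_job(): hands the job in, once; it reports no verdict.
The state is a dict: "clock": time; "joint_positions": joint angles; "dq": joint speeds; "tau": joint torques, N m; "eef_pos": TCP position; "tcp_rot": TCP orientation; "ft_force": force on the tool from outside, world axes, zero at the start; "ft_torque": the same for the moment, N m; "width": opening from 0.0 (shut) to 1.0 (fully open).
Only numpy, scipy, OpenCV 4.12 (cv2) and the standard library are available. Lean on these libraries where they do the work, as an engineer would, in place of code of your own. Each camera call takes 0.05 s, during which the arm holds its last target.

## Working session

There is one attempt and no reset: what is moved stays moved. The work goes in short steps, Python scripts to look and compute and a tool call to move; the robot and the scene stay as the last step left them, time stands still between calls to the robot, and variables do not carry over. Pictures are saved under pics/ and viewed, and the job is handed in when it is done.

Besides the shell and the picture viewer there is one more tool, called as a command line: name --argument value ..., lists and objects as JSON in quotes. arm_command: Moves the arm, as the interface text tells. Its arguments: {"type":"object","properties":{"travel":{"type":"array","items":{"type":"array","items":{"type":"number"}}},"angular":{"type":"array","items":{"type":"array","items":{"type":"number"}}},"grip":{"type":"number"},"grip_force":{"type":"number"}},"required":["travel","angular"]}

```bash
mkdir -p pics
python3 - <<'E'
from cell import manip
import cv2,numpy as np
s=manip.get_state();print(s['clock'],s['eef_pos'],s['tcp_rot'],s['width'],manip.nose_length)
for n in ['top','side']:
    im=manip.camera(n);cv2.imwrite(f'pics/{n}0.png',im[:,:,::-1]);c=manip.get_calibration(n);print({k:np.round(v,4).tolist() if not isinstance(v,str) else v for k,v in c.items()})
print({k:np.round(v,4).tolist() for k,v in manip.get_calibration('wrist').items()})
E
```

```text
0.0 [0.15927079 0.60394361 0.21619503] [-0.43192906  0.56050587  0.43124837  0.55972788] 0.999950069230905 0.011
{'K': [[499.0942, 0.0, 306.9781], [0.0, 499.0942, 244.3949], [0.0, 0.0, 1.0]], 'cam_to_world': [[-0.0169, 0.9844, -0.1752, 0.463], [-0.9994, -0.0217, -0.0259, 0.1017], [-0.0293, 0.1746, 0.9842, 0.7428], [0.0, 0.0, 0.0, 1.0]]}
{'K': [[531.4357, 0.0, 319.4503], [0.0, 531.4357, 246.66], [0.0, 0.0, 1.0]], 'cam_to_world': [[0.9983, 0.0238, -0.0527, 0.5556], [-0.0551, 0.6677, -0.7424, -0.4054], [0.0175, 0.7441, 0.6679, 0.5472], [0.0, 0.0, 0.0, 1.0]]}
{'K': [[333.5277, 0.0, 323.1952], [0.0, 333.5277, 239.4107], [0.0, 0.0, 1.0]], 'hand_eye': [[0.0007, 0.3249, -0.9457, -0.1563], [0.0006, 0.9457, 0.3249, 0.0844], [1.0, -0.0008, 0.0004, 0.0008], [0.0, 0.0, 0.0, 1.0]]}
```

View pics/top0.png

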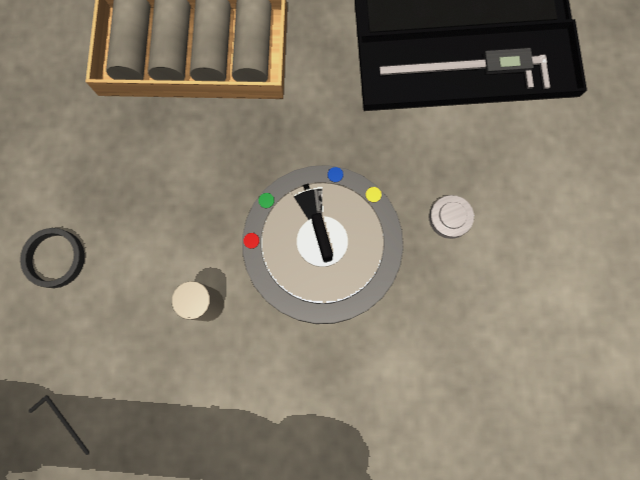

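View pics/side0.png

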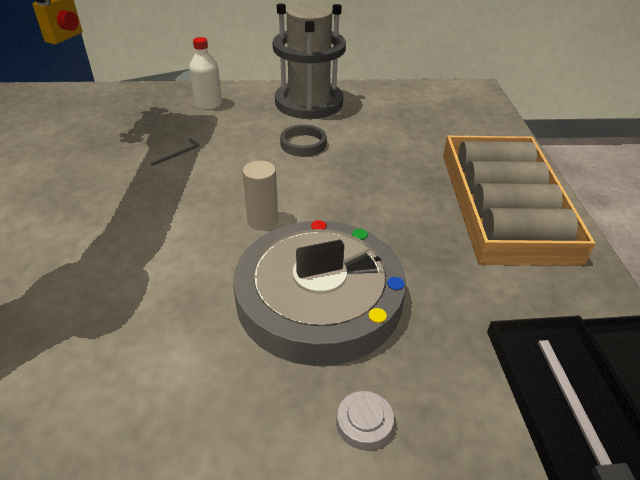

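The top view shows the axis near (323,243), the green dot at (266,200), the black window mark at (307,187), the bar from (313,210) to (326,260), and the core at (191,300). Next I measure them.

```bash
cat > h.py <<'E'
import numpy as np,cv2
from scipy.optimize import least_squares
from scipy.spatial.transform import Rotation as R
from cell import manip
def ray(n,uv,z):
    c=manip.get_calibration(n);K=np.array(c['K']);T=np.array(c['cam_to_world'])
    uv=np.atleast_2d(uv).astype(float)
    d=np.c_[(uv[:,0]-K[0,2])/K[0,0],-(uv[:,1]-K[1,2])/K[1,1],-np.ones(len(uv))]@T[:3,:3].T
    o=T[:3,3];return o+d*((z-o[2])/d[:,2])[:,None]
def cents(im,roi):
    hsv=cv2.cvtColor(im,cv2.COLOR_RGB2HSV);o={}
    x0,x1,y0,y1=roi
    for k,(a,b) in dict(green=(45,85),blue=(100,130),yellow=(22,35),red=(172,8)).items():
        h=hsv[...,0];m=((h>=a)&(h<=b)) if a<b else ((h>=a)|(h<=b))
        m=m&(hsv[...,1]>140)&(hsv[...,2]>80);mm=np.zeros_like(m);mm[y0:y1,x0:x1]=m[y0:y1,x0:x1]
        n,l,st,ce=cv2.connectedComponentsWithStats(mm.astype(np.uint8))
        if n>1:
            i=1+np.argmax(st[1:,4]);o[k]=(ce[i],st[i,4])
    return o
E
python3 - <<'E'
from h import *
res={}
for n,roi in [('top',(230,415,155,330)),('side',(225,415,215,360))]:
    im=cv2.imread(f'pics/{n}0.png')[:,:,::-1].copy()
    c=cents(im,roi);P={k:ray(n,v[0],.048)[0] for k,v in c.items()}
    A=np.array(list(P.values()))
    f=least_squares(lambda p:np.hypot(A[:,0]-p[0],A[:,1]-p[1])-.101,A[:,:2].mean(0)-[.05,0])
    print(n,f.x,f.fun,[(k,v[1]) for k,v in c.items()])
    for k in P:print(k,P[k].round(4),np.degrees(np.arctan2(*(P[k][:2]-f.x)[::-1])).round(2))
    g=cv2.cvtColor(im,cv2.COLOR_RGB2GRAY);x0,x1,y0,y1=roi
    # cover: sand/white pixels
    hsv=cv2.cvtColor(im,cv2.COLOR_RGB2HSV)
    m=np.zeros(g.shape,np.uint8);m[y0:y1,x0:x1]=(g[y0:y1,x0:x1]>135)
    cs=max(cv2.findContours(m,cv2.RETR_EXTERNAL,cv2.CHAIN_APPROX_NONE)[0],key=cv2.contourArea)
    Q=ray(n,cv2.convexHull(cs)[:,0],.052)[:,:2]
    f2=least_squares(lambda p:np.hypot(Q[:,0]-p[0],Q[:,1]-p[1])-p[2],[*f.x,.08],loss='soft_l1',f_scale=.001);print('cover',f2.x,np.abs(f2.fun).mean())
    x0,x1,y0,y1=(280,345,175,270) if n=='top' else (285,400,235,285)
    cv2.imwrite(f'pics/{n}_z.png',cv2.resize(im[y0:y1,x0:x1,::-1],None,fx=6,fy=6,interpolation=cv2.INTER_CUBIC)[:600,:800])
# core top
im=cv2.imread('pics/top0.png');g=cv2.cvtColor(im,cv2.COLOR_BGR2GRAY)
m=np.zeros(g.shape,np.uint8);m[270:330,165:218]=g[270:330,165:218]>165
cs=max(cv2.findContours(m,0,1)[0],key=cv2.contourArea);(u,v),r=cv2.minEnclosingCircle(cs);print('core',u,v,r,ray('top',(u,v),.1),r*.643/499)
E
```

```text
top [0.59030266 0.09869666] [ 5.14082565e-05  5.48005754e-05 -1.20088022e-04 -1.18186998e-04] [('green', np.int32(174)), ('blue', np.int32(176)), ('yellow', np.int32(185)), ('red', np.int32(192))]
green [0.6529 0.178  0.048 ] 51.73
blue [0.6891 0.0777 0.048 ] -12.0
yellow [0.6579 0.0238 0.048 ] -47.91
red [0.5945 0.1995 0.048 ] 87.6
cover [0.58964394 0.0989292  0.0859035 ] 0.0002786933450093011
side [0.59211196 0.09720725] [-0.00032282 -0.00013831  0.00047743  0.00058127] [('green', np.int32(118)), ('blue', np.int32(176)), ('yellow', np.int32(224)), ('red', np.int32(119))]
green [0.6546 0.1761 0.048 ] 51.63
blue [0.6905 0.0748 0.048 ] -12.84
yellow [0.6591 0.021  0.048 ] -48.68
red [0.5956 0.1987 0.048 ] 88.03
cover [0.59126896 0.09229057 0.08561194] 0.00040429827719001214
core 190.02020263671875 299.76263427734375 19.011962890625 [[0.50809355 0.27097024 0.1       ]] 0.024498381039422597
```

Run:
```python
import cv2
im=cv2.imread('pics/top0.png')[175:270,280:345];cv2.imwrite('pics/tz.png',cv2.resize(im,None,fx=6,fy=6,interpolation=cv2.INTER_NEAREST))
```

```text
(no output)
```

View pics/tz.png

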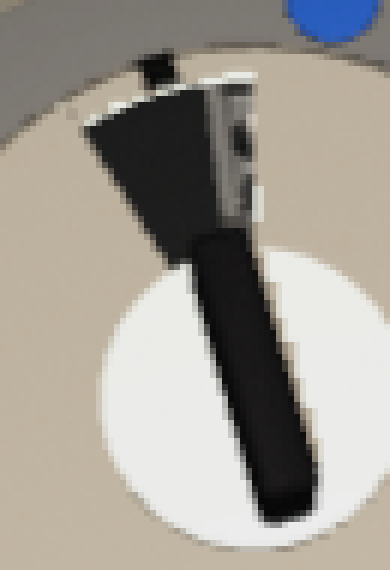

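View pics/side_z.png

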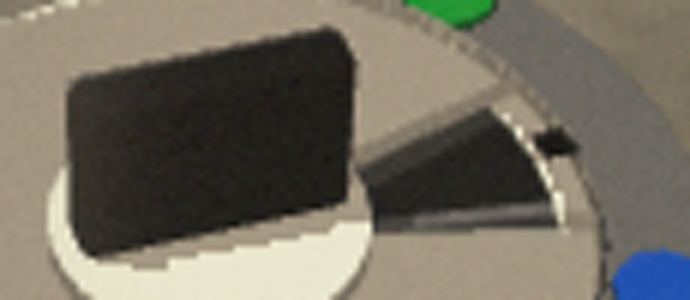

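Run:
```python
from h import *
for n,uv,ax in [('top',(306.2,186.7),(.5900,.0988)),('side',(377.5,258.3),(.5921,.0972))]:
    p=ray(n,uv,.052)[0];d=p[:2]-ax;print(n,p.round(4),np.hypot(*d),np.degrees(np.arctan2(d[1],d[0])))
im=cv2.imread('pics/top0.png');g=cv2.cvtColor(im,cv2.COLOR_BGR2GRAY)
# bar top: ends in zoom (218,236)->(290,515)
a=ray('top',(280+222/6,175+236/6),.096)[0];b=ray('top',(280+292/6,175+490/6),.096)[0]
d=a-b;print('bar',a,b,(a+b)/2,np.hypot(*d[:2]),np.degrees(np.arctan2(d[1],d[0])))
s=manip.get_state();print(R.from_quat(s['tcp_rot']).as_matrix().round(4))
```

```text
top [0.6701 0.1195 0.052 ] 0.08273769059942716 14.523665004374234
side [0.6726 0.1185 0.052 ] 0.08326267274360455 14.806165978705044
bar [0.6184287 0.1046765 0.096    ] [0.56117586 0.09056763 0.096     ] [0.58980228 0.09762207 0.096     ] 0.05896564838557418 13.843626422941627
[[-3.000e-04 -9.670e-01  2.549e-01]
 [-1.300e-03  2.549e-01  9.670e-01]
 [-1.000e+00 -1.000e-04 -1.300e-03]]
```

```bash
cat >> h.py <<'E'
def goal(xyz,zdeg):
    s=manip.get_state();M=R.from_quat(s['tcp_rot']);a=np.radians(zdeg)
    z=np.array([np.cos(a),np.sin(a),0]);x=np.array([0,0,-1.]);G=R.from_matrix(np.c_[x,np.cross(z,x),z])
    print('t',s['clock'],'pos',np.round(s['eef_pos'],4),'w',round(s['width'],3),'F',np.round(s['ft_force'],1),'q',np.round(s['joint_positions'],2))
    print('travel',M.inv().apply(np.array(xyz)-s['eef_pos']).round(4),'ang',(M.inv()*G).as_rotvec().round(4))
    zz=M.as_matrix()[:,2];print('zdeg',np.degrees(np.arctan2(zz[1],zz[0])).round(2))
E
python3 -c "
from h import *
goal([.5905,.098,.2],-75.5)"
```

```text
t 0.1 pos [0.1593 0.604  0.2163] w 0.998 F [0.6 0.6 0. ] q [-1.34  0.33 -0.06  1.46  0.02  1.35 -0.09]
travel [ 0.0168 -0.546  -0.3793] ang [ 2.6308e+00 -3.0000e-04  1.7000e-03]
zdeg 75.23
```

arm_command --travel '[[0,-0.546,-0.379],[0,-0.546,-0.379],[0,-0.546,-0.379],[0,-0.546,-0.379],[0,-0.546,-0.379]]' --angular '[[2.63,0,0],[2.63,0,0],[2.63,0,0],[2.63,0,0],[2.63,0,0]]'

```text
clock: 0.52
eef_pos: [0.2954, 0.444, 0.2167]
tcp_rot: [-0.236, 0.667, 0.236, 0.666]
ft_force: [0.5, 0.6, 0.3]
width: 1.003
```

```bash
python3 -c "
from h import *
goal([.5905,.098,.2],-75.5)"
```

```text
t 0.5167 pos [0.2954 0.444  0.2167] w 1.003 F [0.5 0.6 0.3] q [-1.16  0.13  0.1   1.71 -0.01  1.3  -0.38]
travel [ 0.0167 -0.4546  0.0111] ang [ 1.9996e+00 -3.0000e-04  4.0000e-04]
zdeg 39.07
```

arm_command --travel '[[0,-0.454,0.011],[0,-0.454,0.011],[0,-0.454,0.011],[0,-0.454,0.011],[0,-0.454,0.011]]' --angular '[[2.0,0,0],[2.0,0,0],[2.0,0,0],[2.0,0,0],[2.0,0,0]]'

```text
clock: 0.93
eef_pos: [0.4315, 0.2863, 0.2169]
tcp_rot: [-0.02, 0.707, 0.02, 0.707]
ft_force: [0.9, 1.4, 0.0]
width: 0.999
```

```bash
python3 -c "
from h import *
goal([.5905,.098,.2],-75.5)"
```

```text
t 0.9333 pos [0.4315 0.2863 0.2169] w 0.999 F [0.9 1.4 0. ] q [-0.96  0.09  0.31  1.76 -0.03  1.3  -0.59]
travel [ 0.0169 -0.197   0.148 ] ang [ 1.3746e+00 -2.0000e-04 -1.0000e-04]
zdeg 3.26
```

arm_command --travel '[[0,-0.197,0.148],[0,-0.197,0.148],[0,-0.197,0.148],[0,-0.197,0.148],[0,-0.197,0.148]]' --angular '[[1.375,0,0],[1.375,0,0],[1.375,0,0],[1.375,0,0],[1.375,0,0]]'

```text
clock: 1.35
eef_pos: [0.5669, 0.128, 0.217]
tcp_rot: [0.198, 0.679, -0.198, 0.679]
ft_force: [-0.6, 0.2, -0.4]
width: 0.998
```

```bash
python3 -c "
from h import *
goal([.5905,.098,.2],-75.5)"
```

```text
t 1.35 pos [0.5669 0.128  0.217 ] w 0.998 F [-0.6  0.2 -0.4] q [-0.74  0.25  0.52  1.61 -0.13  1.32 -0.77]
travel [ 0.017  -0.0126  0.036 ] ang [ 7.499e-01 -1.000e-04 -1.000e-04]
zdeg -32.54
```

arm_command --travel '[[0.017,-0.0126,0.036],[0.017,-0.0126,0.036],[0.017,-0.0126,0.036],[0.017,-0.0126,0.036],[0.017,-0.0126,0.036]]' --angular '[[0.75,0,0],[0.75,0,0],[0.75,0,0],[0.75,0,0],[0.75,0,0]]'

```text
clock: 1.77
eef_pos: [0.5896, 0.0996, 0.1994]
tcp_rot: [0.397, 0.585, -0.398, 0.585]
ft_force: [-0.1, 0.3, 0.4]
width: 1.002
```

```bash
python3 -c "
from h import *
goal([.5905,.098,.2],-75.5)"
```

```text
t 1.7667 pos [0.5896 0.0996 0.1994] w 1.002 F [-0.1  0.3  0.4] q [-0.75  0.32  0.63  1.59 -0.19  1.3  -1.29]
travel [-0.0006  0.0002  0.0019] ang [1.24e-01 1.00e-04 1.10e-03]
zdeg -68.39
```

arm_command --travel '[[0,0,0.0015],[0,0,0.0015],[0,0,0.0015]]' --angular '[[0.124,0,0],[0.124,0,0],[0.124,0,0]]'

```text
clock: 2.02
eef_pos: [0.5902, 0.0986, 0.1997]
tcp_rot: [0.43, 0.561, -0.43, 0.561]
ft_force: [0.0, 0.0, 0.2]
width: 1.0
```

```bash
python3 -c "
from h import *
goal([.5905,.098,.078],-75.5)
cv2.imwrite('pics/w1.png',manip.camera('wrist')[:,:,::-1]);cv2.imwrite('pics/s1.png',manip.camera('side')[:,:,::-1])"
```

```text
t 2.0167 pos [0.5902 0.0986 0.1997] w 1.0 F [0.  0.  0.2] q [-0.76  0.32  0.65  1.59 -0.2   1.3  -1.39]
travel [0.1217 0.0002 0.0007] ang [0.0106 0.0001 0.0006]
zdeg -74.89
```

View pics/w1.png

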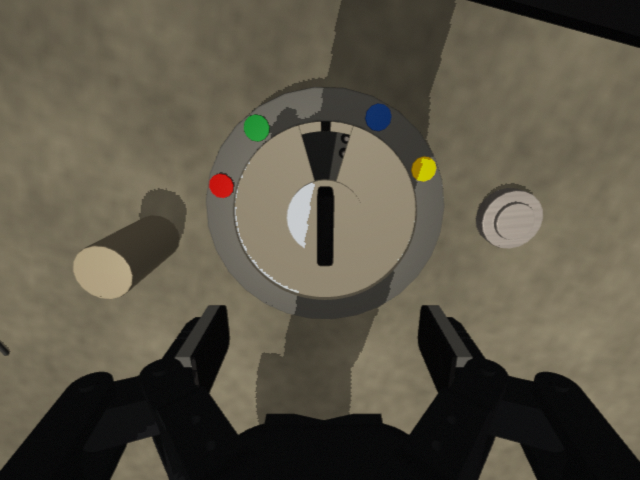

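View pics/s1.png

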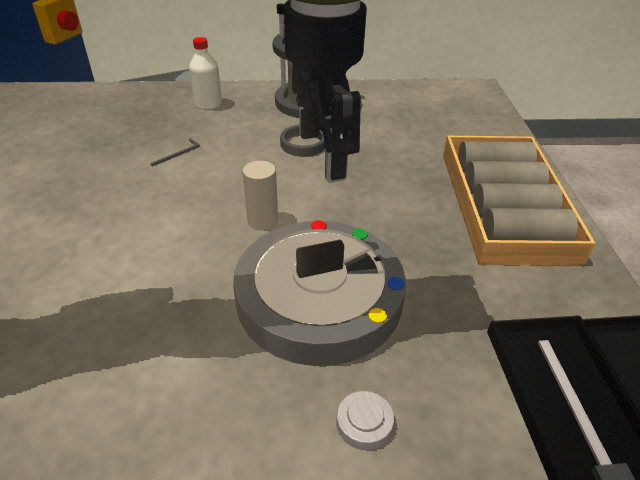

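The wrist view shows the bar vertical at column 325, midway between the fingers, with the core well clear on the left. I'm descending.

arm_command --travel '[[0.035,0,0.0006],[0.07,0,0.0006],[0.1,0,0.0006],[0.115,0,0.0006],[0.124,0,0.0006]]' --angular '[[0.005,0,0],[0.005,0,0],[0.005,0,0],[0.005,0,0],[0.005,0,0]]' --grip 0.0854

```text
clock: 2.53
eef_pos: [0.5891, 0.0978, 0.0735]
tcp_rot: [0.431, 0.561, -0.433, 0.559]
ft_force: [1.0, 0.0, -0.4]
width: 0.998
```

arm_command --travel '[[0,0,0],[0,0,0],[0,0,0],[0,0,0],[0,0,0]]' --angular '[[0,0,0],[0,0,0],[0,0,0],[0,0,0],[0,0,0]]' --grip 0.0 --grip_force 40

```text
clock: 2.95
eef_pos: [0.5912, 0.0982, 0.0772]
tcp_rot: [0.433, 0.559, -0.432, 0.56]
ft_force: [-0.4, -0.8, -0.1]
width: 0.296
```

arm_command --travel '[[0,0,0],[0,0,0],[0,0,0],[0,0,0],[0,0,0]]' --angular '[[0,0,0],[0,0,0],[0,0,0],[0,0,0],[0,0,0]]'

```text
clock: 3.37
eef_pos: [0.5912, 0.0975, 0.077]
tcp_rot: [0.433, 0.559, -0.432, 0.56]
ft_force: [-0.8, -2.6, 5.6]
width: 0.151
```

```bash
python3 -c "
from h import *
goal([.5905,.098,.078],-38.4)
print(manip.get_state()['ft_torque'])
cv2.imwrite('pics/w2.png',manip.camera('wrist')[:,:,::-1])"
```

```text
t 3.3667 pos [0.5912 0.0975 0.077 ] w 0.151 F [-0.8 -2.6  5.6] q [-0.72  0.44  0.61  1.72 -0.28  1.07 -1.34]
travel [-0.001  -0.0006 -0.0006] ang [-0.6461  0.0008 -0.0013]
zdeg -75.42
[-0.52416959  0.22107911  0.04237674]
```

View pics/w2.png

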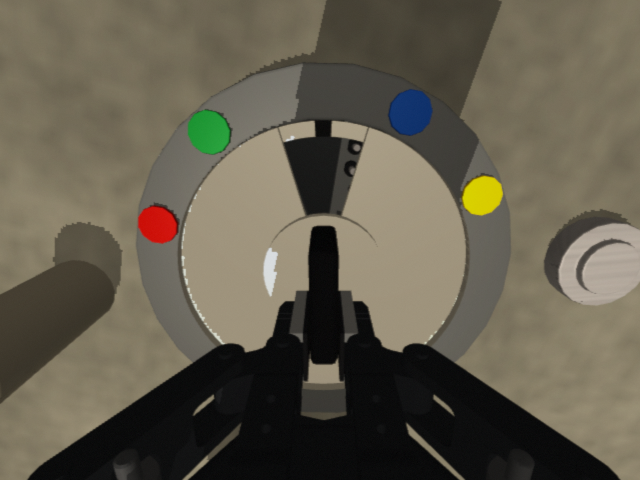

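Gripped (opening about 13 mm), with the window mark at (323,128) and green at (209,132). I'll check the angle to turn from this view.

```bash
cat >> h.py <<'E'
def wray(uv,z,s):
    c=manip.get_calibration('wrist');K=np.array(c['K']);T=np.array(c['hand_eye']);M=R.from_quat(s['tcp_rot']).as_matrix()
    d=np.array([(uv[0]-K[0,2])/K[0,0],-(uv[1]-K[1,2])/K[1,1],-1]);d=M@T[:3,:3]@d;o=np.array(s['eef_pos'])+M@T[:3,3]
    return o+d*(z-o[2])/d[2]
def wmeas(f,mark):
    s=manip.get_state();im=cv2.imread(f)[:,:,::-1].copy();c=cents(im,(100,540,40,330))
    P={k:wray(v[0],.048,s)[:2] for k,v in c.items()};A=np.array(list(P.values()))
    fit=least_squares(lambda p:np.hypot(A[:,0]-p[0],A[:,1]-p[1])-.101,[.59,.098]);print('axis',fit.x,'res',fit.fun.round(4))
    an=lambda p:np.degrees(np.arctan2(p[1]-fit.x[1],p[0]-fit.x[0])).round(2)
    for k in P:print(k,c[k][0].round(1),an(P[k]))
    m=wray(mark,.052,s)[:2];print('mark',an(m),np.hypot(*(m-fit.x)))
E
python3 -c "
from h import *
wmeas('pics/w2.png',(323,128))"
```

```text
axis [0.59033609 0.09799397] res [ 0.0001  0.0002 -0.0004 -0.0004]
green [208.5 131.6] 51.56
blue [410.3 111.8] -11.87
yellow [481.7 194.8] -47.55
red [157.2 224.1] 87.31
mark 14.79 0.08264946108322
```

arm_command --travel '[[0,0,0],[0,0,0],[0,0,0],[0,0,0],[0,0,0]]' --angular '[[-0.07,0,0],[-0.14,0,0],[-0.21,0,0],[-0.28,0,0],[-0.35,0,0]]'

```text
clock: 3.83
eef_pos: [0.5912, 0.0976, 0.077]
tcp_rot: [0.328, 0.626, -0.327, 0.627]
ft_force: [-0.4, -2.3, 5.7]
width: 0.145
```

arm_command --travel '[[0,0,0],[0,0,0],[0,0,0],[0,0,0],[0,0,0]]' --angular '[[-0.07,0,0],[-0.14,0,0],[-0.21,0,0],[-0.27,0,0],[-0.292,0,0]]'

```text
clock: 4.25
eef_pos: [0.5911, 0.0976, 0.077]
tcp_rot: [0.233, 0.667, -0.233, 0.668]
ft_force: [-0.3, -2.0, 5.1]
width: 0.148
```

arm_command --travel '[[0,0,0],[0,0,0],[0,0,0]]' --angular '[[0,0,0],[0,0,0],[0,0,0]]'

```text
clock: 4.5
eef_pos: [0.5911, 0.0976, 0.077]
tcp_rot: [0.234, 0.667, -0.234, 0.668]
ft_force: [-1.7, -2.8, 6.2]
width: 0.143
```

```bash
python3 -c "
from h import *
goal([.5905,.098,.078],-38.4)
print(manip.get_state()['ft_torque'])
cv2.imwrite('pics/w3.png',manip.camera('wrist')[:,:,::-1])"
```

```text
t 4.5 pos [0.5911 0.0976 0.077 ] w 0.143 F [-1.7 -2.8  6.2] q [-0.63  0.42  0.48  1.72 -0.22  1.06 -0.75]
travel [-0.001  -0.0001 -0.0007] ang [-0.0042  0.001  -0.001 ]
zdeg -38.64
[-0.41601122  0.2047002  -0.00772953]
```

View pics/w3.png

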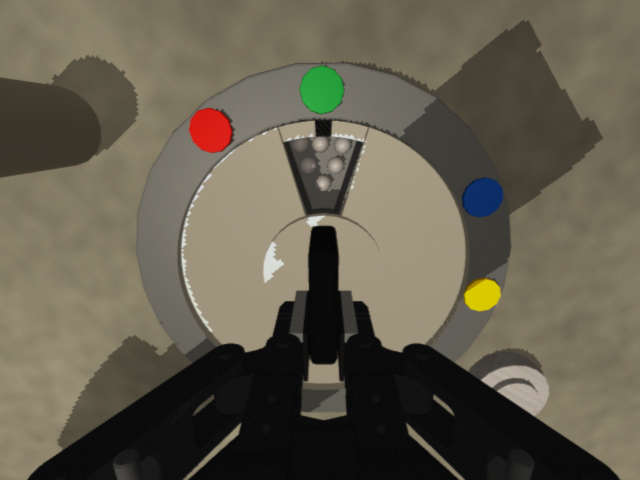

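The mark at (323,128) now sits under the green dot at (322,90), and the compartment contents show centred in the window.

```bash
python3 -c "
from h import *
wmeas('pics/w3.png',(323,128))"
```

```text
axis [0.59010456 0.09850876] res [ 0.0001  0.0003 -0.0005 -0.0004]
green [321.5  89.3] 51.58
blue [482.8 197.2] -11.95
yellow [481.7 294.1] -47.59
red [210.3 129.9] 87.31
mark 51.08 0.08247694433351371
```

arm_command --travel '[[0,0,0],[0,0,0],[0,0,0],[0,0,0],[0,0,0]]' --angular '[[0,0,0],[0,0,0],[0,0,0],[0,0,0],[0,0,0]]' --grip 0.0854

```text
clock: 4.97
eef_pos: [0.5904, 0.0981, 0.0759]
tcp_rot: [0.234, 0.667, -0.234, 0.667]
ft_force: [-0.2, -1.0, 0.6]
width: 0.847
```

arm_command --travel '[[0,0,0],[0,0,0],[0,0,0],[0,0,0],[0,0,0]]' --angular '[[0,0,0],[0,0,0],[0,0,0],[0,0,0],[0,0,0]]'

```text
clock: 5.38
eef_pos: [0.5905, 0.098, 0.076]
tcp_rot: [0.234, 0.667, -0.234, 0.667]
ft_force: [-0.2, 0.1, 0.1]
width: 1.0
```

Released. Now I'm going straight up.

arm_command --travel '[[-0.02,0,0],[-0.05,0,0],[-0.085,0,0],[-0.12,0,0],[-0.14,0,0]]' --angular '[[0,0,0],[0,0,0],[0,0,0],[0,0,0],[0,0,0]]'

```text
clock: 5.8
eef_pos: [0.5916, 0.0979, 0.2201]
tcp_rot: [0.235, 0.666, -0.233, 0.668]
ft_force: [0.5, -0.7, -0.2]
width: 1.0
```

arm_command --travel '[[0,0,0],[0,0,0],[0,0,0]]' --angular '[[0,0,0],[0,0,0],[0,0,0]]'

```text
clock: 6.05
eef_pos: [0.5901, 0.098, 0.2151]
tcp_rot: [0.234, 0.668, -0.234, 0.667]
ft_force: [-0.2, 0.3, -0.5]
width: 1.001
```

```bash
python3 -c "
from h import *
goal([.5905,.098,.216],-38.4)
for n in ['wrist','side']: cv2.imwrite(f'pics/{n}4.png',manip.camera(n)[:,:,::-1])
im=cv2.imread('pics/wrist4.png')
cv2.imwrite('pics/w4z.png',cv2.resize(im[60:320,180:480],None,fx=2.3,fy=2.3,interpolation=cv2.INTER_CUBIC))"
```

```text
t 6.05 pos [0.5901 0.098  0.2151] w 1.001 F [-0.2  0.3 -0.5] q [-0.66  0.29  0.52  1.56 -0.15  1.33 -0.8 ]
travel [-0.0009  0.0003  0.0003] ang [-0.0037 -0.0008  0.0008]
zdeg -38.61
```

View pics/w4z.png

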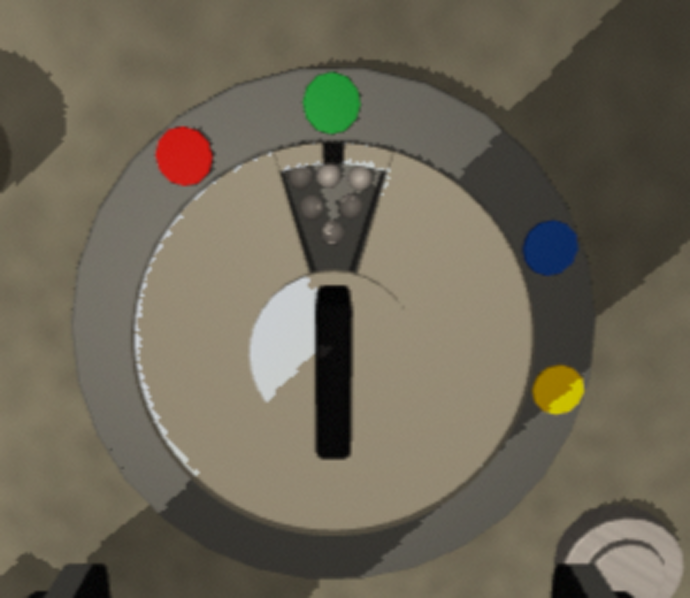

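View pics/side4.png

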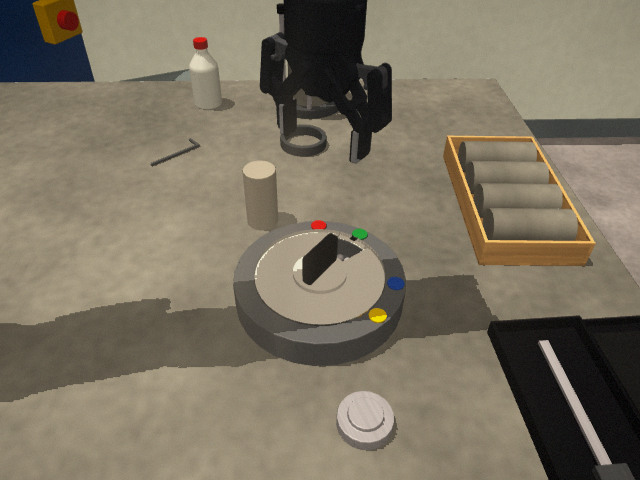

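In the enlarged wrist view, the mark (333,152) and the bar (333) lie under the green dot (332,103). In the side view, the core stands at (260,195) as before.

```bash
python3 -c "
from h import *
a=cv2.imread('pics/side0.png')[155:235,235:290].astype(int);b=cv2.imread('pics/side4.png')[155:235,235:290].astype(int);print('core diff',abs(a-b).mean())
wmeas('pics/wrist4.png',(180+333/2.3,60+152/2.3))
manip.close_job()"
```

```text
core diff 7.678863636363636
axis [0.58982164 0.09808304] res [ 0.0001  0.0002 -0.0004 -0.0003]
green [323.7 104.4] 51.71
blue [419.1 167.3] -11.9
yellow [422.3 228.9] -47.68
red [259.6 127.4] 87.43
mark 51.07 0.08264319406053726
the job is handed in; nothing more can be done
```

I gripped the black bar, turned the cover about 37° until its window lined up with the green-dot compartment, let go, lifted straight up and handed the job in at about 6 s.

- **Alignment:** after release the window mark measured 51.1° and the green dot 51.7°. That is a gap of about 0.6°, close to the accuracy of the measurement, and the compartment's contents show centred in the window.
- **Core:** it stands at the same pixels in the side view before and after. My before/after image difference over the core region came out at 7.7 grey levels. I put that down to changed shadows and image noise, but I did not check it further.
- **Contact and force:** the gripper was open and about 14 cm above its grip height at the end, and the wrist force read near zero. The highest wrist force I saw was about 7 N, in the readings taken between moves.
- **Camera disagreement:** the side camera put the axis about 2 mm away from where the other two did, which is within the stated calibration error.

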